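# One turn on the nipping press

### The job

Lower the platen of the nipping press by exactly one turn: with a fingertip or the outside of the fingers, push the hand wheel round clockwise (seen from above) by the red face of its upright handle, until the handle is back where it started, and then leave it there. Only push the handle, never grip it between the fingers, and leave the other things on the table where they are.

Things in the scene. Friction and masses are not known exactly. Their poses are not given: they have to be found in the camera images.
- press: blue bench nipping press for paper, fixed on the table; base plate 260 x 300 mm (x, y), two columns at y = +-118 mm, a cross-beam on top up to 190 mm high. Origin: centre of its underside, on the table; z up. The vertical axis of the hand wheel passes through it.
- wheel_center (a point): centre of the level hand wheel on top of the press, 200 mm above the table. Dark steel rim, 170 mm mean diameter, 14 mm thick; hub and three spokes. A steel spindle, 18 mm thick, stands up through the hub to 250 mm above the table at most. The wheel keeps its height; each clockwise turn lowers the platen below by 10 mm.
- wheel (a joint): angle of the hand wheel in rad, growing clockwise seen from above. At 0 the handle stands on the press's -x side; at +pi/2 on its +y side. It starts anywhere from -2.5 to 2.5; end stops at -3.1 and 12. It turns stiffly (about 0.2 N m, 2.5 N at the handle) and stays where it is left.
- handle_mid (a point): middle of the upright handle fixed on the rim, 85 mm from the wheel's axis: a flat grip 34 mm wide (radially), 16 mm thick (along the rim), 56 mm tall, from 206 to 262 mm above the table; this point is at 234 mm. Its axes turn with the wheel: x points to the wheel's axis, z up, y the way it moves when the wheel turns clockwise.
- red_face (a point): middle of the red flat face of the handle, the trailing one, to push on to turn the wheel clockwise; 8 mm behind handle_mid. The half of the handle on this side is red.
- yellow_face (a point): middle of the yellow flat face of the handle, the leading one when turning clockwise; 8 mm ahead of handle_mid. The half of the handle on this side is yellow.
- glue_stick: bystander: yellow glue stick with a white cap, upright, 28 mm across and 105 mm tall. Origin at the centre of its underside.
- tape_roll: bystander: roll of tan tape lying flat, 90 mm across, 22 mm high. Origin at the centre of its underside.
- pin_tin: bystander: white tin with a blue lid, 62 x 87 x 40 mm. Origin at the centre of its underside.
- pencil_pot: bystander: blue pot of pencils, 76 mm across, 150 mm tall with its pencils. Origin at the centre of its underside.
- ink_jar: bystander: amber ink jar with a black cap, 60 mm across, 75 mm tall. Origin at the centre of its underside.
- bone_folder: bystander: off-white bone folder lying flat on the front edge of the press base, 150 x 22 x 5 mm (long axis x). Origin at the centre of its underside.
- card_stack: bystander: stack of white cards over red ones, 100 x 140 x 18 mm. Origin at the centre of its underside.

How it is judged:
By the outcome, as a careful person would: the job done as asked, in the order asked, and still so for the second after the job is handed in, with the robot touching nothing.
It also fails if it takes over 61 s, if anything falls off the work surface, if the arm or the gripper's body presses on something with over 40 N, if the wrist force passes 120 N, or if a joint passes its speed limit or range.

### The arm

A 6-joint arm with a two-finger parallel gripper is mounted at the origin on the work surface. World frame = base frame: x ahead of the robot, y to its left, z up, the work surface at z = 0. Lengths are in m, angles in rad, forces in N, time in s.
With the tool pointing down it reaches from about 0.25 to 0.775 m from the base axis. Payload 4 kg.
Tool frame: the origin (TCP) lies midway between the tips of the shut fingers; the grasp point (between the pads) lies manip.hold_point_z behind it (manip.hold_point_z is the distance from the TCP to the grasp point, in m); z points along the fingers, y is the direction in which the jaws open and shut (so a half turn about z gives the same grasp; the last joint's range is limited). The gripper opens to 85 mm and grips with 20 to 120 N. Pads are 22 mm wide; open, the fingers measure 114 mm over their backs; the gripper's body (76 mm by 85 mm) begins 54 mm behind the grasp point. The pads swing forward as they close: fully open they stand 13 mm farther back than shut.
Start: joints at [-1.221, 0.087, 1.371, -0, 1.684, -0.103], TCP at [0.241, -0.495, 0.231] pointing down, gripper open.
Joint ranges: [-3.1, 3.1], [-0.76, 2.03], [0.27, 2.55], [-1.08, 4.22], [0.17, 2.65], [-2.57, 2.57]. Speed limits (rad/s): [2.79, 2.79, 3.14, 3.14, 3.14, 3.14].

### API

Orientations are given as a unit quaternion [x, y, z, w].
In Python, from bench import manip gives the robot as it stands. The module is installed in compiled form; this text tells all that it offers.
- The arm moves only by the shell command python3 -m crank 'ROWS'. ROWS is JSON, a list of rows, each an object with "xyz": the shift along the tool's x, y, z in m, a list of three; "delta_rot": the turn, a rotation vector about the tool's x, y, z in degrees, a list of three; "grip": the opening in per cent of the stroke, from 0 (shut) to 100 (fully open). In form: [{"xyz": [dx, dy, dz], "delta_rot": [rx, ry, rz], "grip": grip}, ...]. A call has 1 to 20 rows; each row is the pose to reach, as a shift and turn from the pose commanded when the call began, along the tool's axes at that moment; what a row does not reach only later rows make up. A row lasts 1/8 s, in which the tool goes at most 62.5 mm and 10.7 degrees, less where a joint would pass 70% of its speed; a pose out of reach is approached as far as the arm can. A call with a gripper value outside its range is refused whole. The fingers move at their own pace and stop on an object; the grip force is fixed at half the most. Time passes only in rows, so rows that repeat a pose let the fingers close. It gives the time, the measured TCP pose, the force and the opening at its end, in the units of the state.
- manip.sense(): the state, without advancing time (a new reading comes with each control period).
- manip.capture(name): name is "scene" or "top"; returns the picture (420x560x3 uint8, red, green, blue); there is no depth.
- manip.camera_params(name): a dict with "fx", "fy", "cx", "cy" (pixels), "k1" (the pictures are not rectified: a ray, as slopes to the right and down, at radius r is drawn at 1 + k1 r^2 times it, then the intrinsics apply), "origin" and "rotation" of the camera in the world. Camera axes: x right, y down, z forward; pixel columns grow to the right and rows downward; lengths in m; the calibration is good to about 2 mm. A picture is of the moment at which its call begins. camera_params takes no time and is no camera call.
- manip.close_job(): hands the job in, once; it reports no verdict.
The state is a dict: "time_s": time; "q": joint angles; "joint_vel": joint speeds; "tau": joint torques, N m; "ee_pos": TCP position; "orientation": TCP orientation; "wrist_force": force on the tool from outside, world axes, zero at the start; "moment": the same for the moment, N m; "gripper_width": finger opening in m.
Only numpy, scipy, OpenCV 4.12 (cv2) and the standard library are available. Lean on these libraries where they do the work, as an engineer would, in place of code of your own. Each camera call takes 0.05 s, during which the arm holds its last target. There are 200 camera calls.

## Working session

There is one attempt and no reset: what is moved stays moved. The work goes in short steps, Python scripts to look and compute and a shell command to move; the robot and the scene stay as the last step left them, time stands still between calls to the robot, and variables do not carry over. Pictures are saved under pics/ and viewed, about 8 in all and at most 12, crops included, and the job is handed in when it is done.

```bash
mkdir -p pics; python3 - <<'E'
from bench import manip
import cv2,numpy as np
s=manip.sense();print({k:np.round(v,3).tolist() for k,v in s.items()}, manip.hold_point_z)
for n in("scene","top"):
    im=manip.capture(n);cv2.imwrite(f"pics/{n}0.png",im[:,:,::-1]);p=manip.camera_params(n);print(n,{k:np.round(v,4).tolist() for k,v in p.items()})
E
```

```text
{'time_s': 0.0, 'q': [-1.221, 0.088, 1.372, -0.0, 1.684, -0.103], 'joint_vel': [0.0, 0.0, -0.001, -0.001, 0.001, -0.0], 'tau': [0.002, -35.186, -31.327, 0.0, 0.011, 0.0], 'ee_pos': [0.24, -0.494, 0.23], 'orientation': [0.974, 0.224, -0.0, -0.001], 'wrist_force': [-0.085, 0.436, -0.85], 'moment': [0.001, 0.006, -0.06], 'gripper_width': 0.085} 0.0187
scene {'fx': 381.142, 'fy': 381.142, 'cx': 279.8765, 'cy': 204.7024, 'k1': -0.0118, 'origin': [1.1271, 0.5988, 0.8959], 'rotation': [0.3115, 0.856, -0.3848, -0.1489]}
top {'fx': 409.7871, 'fy': 409.7871, 'cx': 289.2949, 'cy': 203.4325, 'k1': -0.1057, 'origin': [0.4818, -0.0033, 1.3946], 'rotation': [0.7071, -0.7052, 0.0352, -0.0374]}
```

View pics/scene0.png

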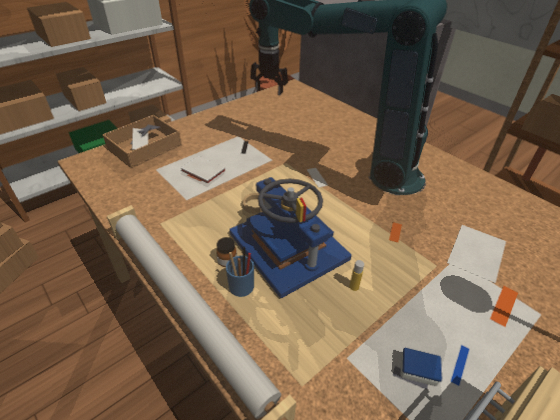

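View pics/top0.png

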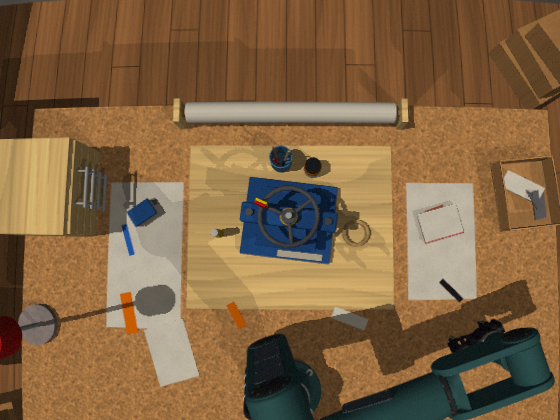

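The scene view shows the press with its wheel around (290,200) and the handle at (300,208). In the top view the wheel hub is at about (289,216), with the handle on the rim's left at about (262,204). Next I'll measure both by colour masks and ray casting.

```bash
cat > h.py <<'E'
from bench import manip
import cv2,numpy as np
from scipy.spatial.transform import Rotation as R
def ray(n,uv):
    p=manip.camera_params(n);K=np.array([[p['fx'],0,p['cx']],[0,p['fy'],p['cy']],[0,0,1]])
    x=cv2.undistortPoints(np.array([[uv]],float),K,np.array([p['k1'],0,0,0.]))[0,0]
    return np.array(p['origin']),R.from_quat(p['rotation']).apply([x[0],x[1],1.])
def plane(n,uv,z):
    o,d=ray(n,uv);return o+d*(z-o[2])/d[2]
def pix(n,P):
    p=manip.camera_params(n);c=R.from_quat(p['rotation']).inv().apply(np.array(P)-p['origin']);a=c[:2]/c[2];a=a*(1+p['k1']*(a@a))
    return a*[p['fx'],p['fy']]+[p['cx'],p['cy']]
def masks(im,box):
    hsv=cv2.cvtColor(im,cv2.COLOR_RGB2HSV);x0,y0,x1,y1=box
    out={}
    for k,(a,b) in {'red':((0,150,90),(9,255,255)),'red2':((170,150,90),(180,255,255)),'yel':((18,150,110),(35,255,255))}.items():
        m=np.zeros(im.shape[:2],np.uint8);m[y0:y1,x0:x1]=cv2.inRange(hsv,a,b)[y0:y1,x0:x1];out[k]=m
    out['red']|=out.pop('red2');return out
def blob(m):
    n,l,s,c=cv2.connectedComponentsWithStats(m)
    if n<2:return None
    i=1+np.argmax(s[1:,4]);return c[i],s[i]
E
python3 - <<'E'
from h import *
top=cv2.imread('pics/top0.png')[:,:,::-1].copy();sc=cv2.imread('pics/scene0.png')[:,:,::-1].copy()
for k,m in masks(top,(230,170,350,260)).items():
    b=blob(m);print('top',k,b, b and plane('top',b[0],.262).round(4))
for k,m in masks(sc,(250,170,330,240)).items():
    b=blob(m);print('scene',k,b)
# spindle and rim seen from top
a=cv2.resize(top[170:270,230:350],None,fx=5,fy=5,interpolation=2);b=cv2.resize(sc[165:245,250:340],None,fx=5,fy=5,interpolation=2)
b=cv2.copyMakeBorder(b,0,100,0,0,0)
cv2.imwrite('pics/c1.png',cv2.resize(np.hstack([a,b]),(735,350))[:,:,::-1])
# rim ellipse candidate: fit to dark pixels via Hough
g=cv2.resize(cv2.cvtColor(top,cv2.COLOR_RGB2GRAY)[170:270,230:350],None,fx=4,fy=4,interpolation=2)
c=cv2.HoughCircles(g,cv2.HOUGH_GRADIENT,1,100,param1=100,param2=25,minRadius=90,maxRadius=140)
for u in c[0]:
    uv=(u[:2]+.5)/4-.5+[230,170];print('rim',uv,u[2]/4,plane('top',uv,.2).round(4))
E
```

```text
top red (array([259.71875, 203.65625]), array([254, 201,  12,   6,  32], dtype=int32)) [0.5978 0.0827 0.262 ]
top yel (array([260.84375, 200.8125 ]), array([256, 198,  11,   7,  32], dtype=int32)) [0.6057 0.0796 0.262 ]
scene red (array([303.30612245, 208.12244898]), array([300, 198,   6,  23,  49], dtype=int32))
scene yel (array([300.3220339 , 208.16949153]), array([297, 198,   6,  24,  59], dtype=int32))Traceback (most recent call last):
  File "<stdin>", line 14, in <module>
TypeError: 'NoneType' object is not subscriptable
```

View pics/c1.png

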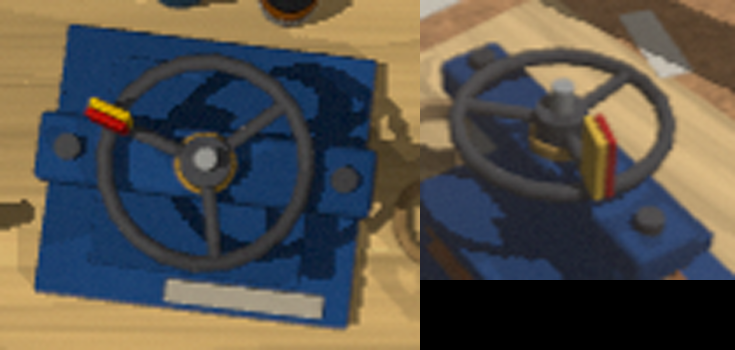

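The crop shows the wheel rim centred at about (205,162) in crop pixels, i.e. top image (288.6,216.3). The handle is at the upper left, with yellow on its +x side and red on the -x side, as expected for clockwise pushing.

```bash
python3 - <<'E'
from h import *
c=plane('top',np.array([205,162.5])/3.5-.4+[230,170],.2);print('C',c.round(4))
L=plane('top',np.array([97,162])/3.5-.4+[230,170],.2);Rr=plane('top',np.array([313,162])/3.5-.4+[230,170],.2);print('outer diam',np.linalg.norm(L-Rr))
print('spindle',plane('top',np.array([205,158])/3.5-.4+[230,170],.25).round(4))
# scene check of rim centre: ellipse extents 450..675 x, 46..202 y in crop (offset 420)
for P in ([c[0],c[1],.25],): print('spindle top predicted in scene',pix('scene',P),'seen',np.array([563-420,88])/3.5+[250,165])
h=(plane('top',(260.3,202.2),.256));print('handle',h.round(4))
v=h-c;print('r',np.hypot(*v[:2]),'dir deg',np.degrees(np.arctan2(v[1],v[0])))
for s in (.206,.262):
    print('pred scene',s,pix('scene',[h[0],h[1],s]))
q=manip.sense();print(R.from_quat(q['orientation']).as_matrix().round(3))
E
```

```text
C [0.568  0.0038 0.2   ]
outer diam 0.18043451255751303
spindle [0.568  0.0035 0.25  ]
spindle top predicted in scene [291.0702991  185.61490213] seen [290.85714286 190.14285714]
handle [0.6025 0.0816 0.256 ]
r 0.0850340895522259 dir deg 66.06504411582931
pred scene 0.206 [300.28536716 217.97633972]
pred scene 0.262 [301.39561467 201.95278961]
[[ 0.899  0.438 -0.001]
 [ 0.438 -0.899  0.002]
 [ 0.    -0.002 -1.   ]]
```

Measurements agree: radius 85 mm, rim diameter about 180 mm, and the scene view matches to within a few pixels. I'll raise the tool, shut the fingers, move to a point behind the red face and turn the tool -40° about its z.

```bash
python3 -m crank '[{"xyz":[0,0,-0.11],"delta_rot":[0,0,0],"grip":0},{"xyz":[0,0,-0.11],"delta_rot":[0,0,0],"grip":0},{"xyz":[0.1,-0.07,-0.11],"delta_rot":[0,0,-10],"grip":0},{"xyz":[0.2,-0.14,-0.11],"delta_rot":[0,0,-20],"grip":0},{"xyz":[0.3,-0.21,-0.11],"delta_rot":[0,0,-30],"grip":0},{"xyz":[0.4,-0.28,-0.11],"delta_rot":[0,0,-40],"grip":0},{"xyz":[0.551,-0.391,-0.11],"delta_rot":[0,0,-40],"grip":0},{"xyz":[0.551,-0.391,-0.11],"delta_rot":[0,0,-40],"grip":0},{"xyz":[0.551,-0.391,-0.11],"delta_rot":[0,0,-40],"grip":0},{"xyz":[0.551,-0.391,-0.11],"delta_rot":[0,0,-40],"grip":0},{"xyz":[0.551,-0.391,-0.11],"delta_rot":[0,0,-40],"grip":0},{"xyz":[0.551,-0.391,-0.11],"delta_rot":[0,0,-40],"grip":0},{"xyz":[0.551,-0.391,-0.11],"delta_rot":[0,0,-40],"grip":0},{"xyz":[0.551,-0.391,-0.11],"delta_rot":[0,0,-40],"grip":0},{"xyz":[0.551,-0.391,-0.11],"delta_rot":[0,0,-40],"grip":0},{"xyz":[0.551,-0.391,-0.11],"delta_rot":[0,0,-40],"grip":0}]'
cat >> h.py <<'E'
C=np.array([.568,.0038]);A0=66.
def tcp(al,gap=0,yaw=66.,dr=0):
    a=np.radians(al);t=np.array([np.sin(a),-np.cos(a)]);r=np.array([np.cos(a),np.sin(a)])
    f=np.radians(al-A0-(yaw-66.));h=.0145*abs(np.cos(f))+.011*abs(np.sin(f))
    return C+(.085+dr)*r-(.008+h+gap)*t
def rows(pts):
    s=manip.sense();M=R.from_quat(s['orientation']).as_matrix();print('yaw',np.degrees(np.arctan2(M[1,0],M[0,0])).round(2),'tilt',M[2].round(3))
    for p in pts: print((M.T@(np.array(p)-s['ee_pos'])).round(4).tolist())
E
python3 - <<'E'
from h import *
s=manip.sense();print(s['q'].round(2),s['gripper_width'])
rows([[*tcp(66,.02),.222],[*tcp(66,.005),.222]])
cv2.imwrite('pics/s2.png',manip.capture('scene')[100:310,160:440,::-1].repeat(2,0).repeat(2,1))
E
```

```text
time_s: 2.1
ee_pos: [0.5646, 0.0968, 0.3417]
orientation: [0.839, 0.543, 0.0, 0.0]
wrist_force: [0.5, 0.5, -0.2]
gripper_width: -0.0003
[ 0.07  0.15  1.09 -0.    1.91  0.49] -0.00025586380810192007
yaw 65.84 tilt [-0.     0.001 -1.   ]
[0.0015, -0.0017, 0.1197]
[0.0015, 0.0133, 0.1197]
```

View pics/s2.png

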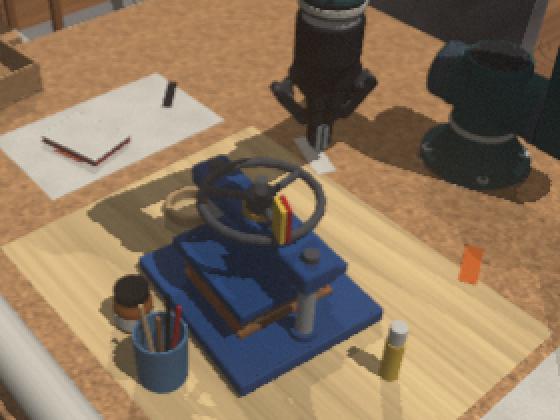

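The crop shows the shut gripper above the press with its tips at about image (321,172), and the handle undisturbed. I'll check the tips against the prediction.

```bash
python3 - <<'E'
from h import *
print(pix('scene',[.5646,.0968,.3417]))
E
```

```text
[318.77794142 173.9070565 ]
```

```bash
python3 -m crank '[{"xyz":[0,-0.002,0.06],"delta_rot":[0,0,0],"grip":0},{"xyz":[0,-0.002,0.1],"delta_rot":[0,0,0],"grip":0},{"xyz":[0,-0.002,0.119],"delta_rot":[0,0,0],"grip":0},{"xyz":[0,-0.002,0.119],"delta_rot":[0,0,0],"grip":0},{"xyz":[0,0.008,0.119],"delta_rot":[0,0,0],"grip":0},{"xyz":[0,0.013,0.119],"delta_rot":[0,0,0],"grip":0},{"xyz":[0,0.013,0.119],"delta_rot":[0,0,0],"grip":0}]'
python3 - <<'E'
from h import *
rows([[*tcp(a,0),.222] for a in np.arange(66,66-193,-12)])
cv2.imwrite('pics/t2.png',manip.capture('top')[170:270,210:350,::-1].repeat(4,0).repeat(4,1))
E
```

```text
time_s: 3.02
ee_pos: [0.5779, 0.0925, 0.2234]
orientation: [0.839, 0.544, 0.001, 0.001]
wrist_force: [0.1, -0.5, -0.0]
gripper_width: -0.0002
yaw 65.92 tilt [ 0.001  0.002 -1.   ]
[-0.0001, 0.0045, 0.0015]
[0.0032, 0.0207, 0.0015]
[0.0031, 0.0381, 0.0015]
[-0.0008, 0.0558, 0.0016]
[-0.0089, 0.0729, 0.0016]
[-0.021, 0.0882, 0.0016]
[-0.0368, 0.1008, 0.0016]
[-0.0557, 0.1095, 0.0016]
[-0.0734, 0.1138, 0.0016]
[-0.0893, 0.1151, 0.0016]
[-0.1059, 0.1131, 0.0016]
[-0.1226, 0.1077, 0.0015]
[-0.1383, 0.0983, 0.0015]
[-0.1521, 0.0853, 0.0015]
[-0.163, 0.0688, 0.0014]
[-0.17, 0.0497, 0.0014]
[-0.1733, 0.0335, 0.0014]
```

```bash
python3 -m crank '[{"xyz":[0,0.0045,0.001],"delta_rot":[0,0,0],"grip":0},{"xyz":[0.003,0.012,0.001],"delta_rot":[0,0,0],"grip":0},{"xyz":[0.003,0.021,0.001],"delta_rot":[0,0,0],"grip":0},{"xyz":[0.003,0.038,0.001],"delta_rot":[0,0,0],"grip":0},{"xyz":[-0.001,0.056,0.001],"delta_rot":[0,0,0],"grip":0},{"xyz":[-0.009,0.073,0.001],"delta_rot":[0,0,0],"grip":0},{"xyz":[-0.021,0.088,0.001],"delta_rot":[0,0,0],"grip":0},{"xyz":[-0.037,0.101,0.001],"delta_rot":[0,0,0],"grip":0},{"xyz":[-0.056,0.1095,0.001],"delta_rot":[0,0,0],"grip":0},{"xyz":[-0.073,0.114,0.001],"delta_rot":[0,0,0],"grip":0},{"xyz":[-0.089,0.115,0.001],"delta_rot":[0,0,0],"grip":0},{"xyz":[-0.106,0.113,0.001],"delta_rot":[0,0,0],"grip":0},{"xyz":[-0.106,0.113,0.001],"delta_rot":[0,0,0],"grip":0}]'
python3 - <<'E'
from h import *
rows([[*tcp(a,0),.222] for a in np.arange(66-120,66-350,-12)])
cv2.imwrite('pics/s3.png',manip.capture('scene')[120:260,220:380,::-1].repeat(4,0).repeat(4,1))
E
```

```text
time_s: 4.7
ee_pos: [0.6359, -0.0521, 0.2216]
orientation: [0.84, 0.543, -0.001, 0.001]
wrist_force: [-0.1, 0.3, 0.8]
gripper_width: 0.0001
yaw 65.81 tilt [-0.002  0.    -1.   ]
[0.0024, 0.0013, -0.0004]
[-0.0142, -0.0042, -0.0003]
[-0.03, -0.0135, -0.0003]
[-0.0438, -0.0265, -0.0003]
[-0.0547, -0.0429, -0.0003]
[-0.0618, -0.062, -0.0003]
[-0.065, -0.0783, -0.0003]
[-0.065, -0.0956, -0.0003]
[-0.0611, -0.1133, -0.0003]
[-0.0531, -0.1304, -0.0003]
[-0.041, -0.1458, -0.0004]
[-0.0252, -0.1584, -0.0004]
[-0.0063, -0.1671, -0.0004]
[0.0114, -0.1714, -0.0005]
[0.0273, -0.1727, -0.0005]
[0.0439, -0.1709, -0.0005]
[0.0606, -0.1654, -0.0005]
[0.0763, -0.1561, -0.0006]
[0.0902, -0.1431, -0.0006]
[0.1011, -0.1267, -0.0006]
```

View pics/s3.png

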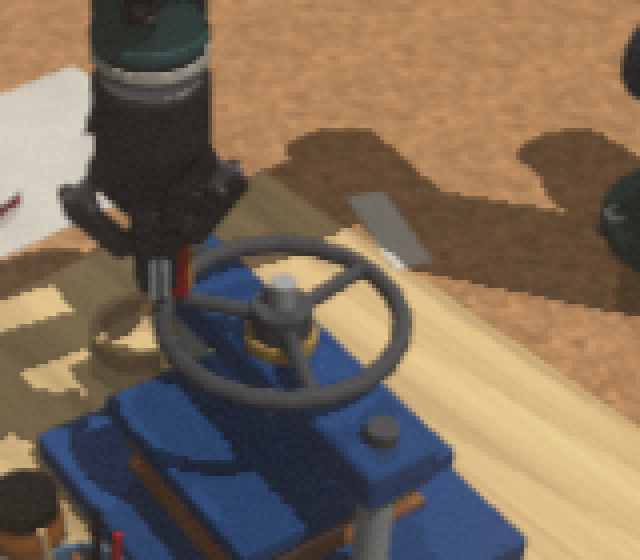

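The crop shows the handle at (185,270), pushed about 120° round with the finger behind its red side. I'll continue to about 300°.

```bash
python3 -m crank '[{"xyz":[-0.006,-0.001,0],"delta_rot":[0,0,0],"grip":0},{"xyz":[-0.014,-0.004,0],"delta_rot":[0,0,0],"grip":0},{"xyz":[-0.03,-0.0135,0],"delta_rot":[0,0,0],"grip":0},{"xyz":[-0.044,-0.0265,0],"delta_rot":[0,0,0],"grip":0},{"xyz":[-0.055,-0.043,0],"delta_rot":[0,0,0],"grip":0},{"xyz":[-0.062,-0.062,0],"delta_rot":[0,0,0],"grip":0},{"xyz":[-0.065,-0.078,0],"delta_rot":[0,0,0],"grip":0},{"xyz":[-0.065,-0.0955,0],"delta_rot":[0,0,0],"grip":0},{"xyz":[-0.061,-0.113,0],"delta_rot":[0,0,0],"grip":0},{"xyz":[-0.053,-0.130,0],"delta_rot":[0,0,0],"grip":0},{"xyz":[-0.041,-0.146,0],"delta_rot":[0,0,0],"grip":0},{"xyz":[-0.025,-0.158,0],"delta_rot":[0,0,0],"grip":0},{"xyz":[-0.006,-0.167,0],"delta_rot":[0,0,0],"grip":0},{"xyz":[0.011,-0.171,0],"delta_rot":[0,0,0],"grip":0},{"xyz":[0.027,-0.173,0],"delta_rot":[0,0,0],"grip":0},{"xyz":[0.044,-0.171,0],"delta_rot":[0,0,0],"grip":0},{"xyz":[0.044,-0.171,0],"delta_rot":[0,0,0],"grip":0}]'
python3 - <<'E'
from h import *
rows([[*tcp(a,0),.222] for a in [66-300,66-306,66-312,66-318,66-324,66-330,66-336,66-342,66-348,66-354,66-360]])
sc=manip.capture('scene');tp=manip.capture('top')
for k,m in masks(sc,(240,160,345,250)).items(): print(k,blob(m))
cv2.imwrite('pics/s4.png',np.hstack([sc[120:260,220:360],tp[150:290,220:360]])[:,:,::-1].repeat(2,0).repeat(2,1))
E
```

```text
time_s: 6.88
ee_pos: [0.4988, 0.0609, 0.2227]
orientation: [0.838, 0.545, 0.001, 0.001]
wrist_force: [1.4, 1.4, 7.1]
gripper_width: -0.0003
yaw 66.04 tilt [ 0.001  0.002 -1.   ]
[-0.003, 0.0004, 0.0007]
[0.0054, 0.0027, 0.0007]
[0.0136, 0.006, 0.0008]
[0.0216, 0.0102, 0.0008]
[0.0293, 0.0153, 0.0008]
[0.0365, 0.0214, 0.0008]
[0.0431, 0.0284, 0.0008]
[0.049, 0.0363, 0.0008]
[0.054, 0.0449, 0.0009]
[0.058, 0.0542, 0.0009]
[0.0609, 0.064, 0.0009]
red (array([322.76190476, 185.57142857]), array([317, 184,  12,   4,  21], dtype=int32))
yel (array([321.16580311, 194.80310881]), array([315, 186,  14,  18, 193], dtype=int32))
```

View pics/s4.png

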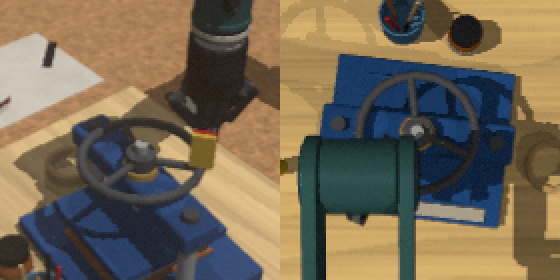

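The left half shows the handle, yellow side facing the camera, at crop (202,150), about 302° round. I'll continue gently to about 350°, 1 mm higher.

```bash
python3 -m crank '[{"xyz":[0.0054,0.0027,-0.001],"delta_rot":[0,0,0],"grip":0},{"xyz":[0.0136,0.006,-0.001],"delta_rot":[0,0,0],"grip":0},{"xyz":[0.0216,0.010,-0.001],"delta_rot":[0,0,0],"grip":0},{"xyz":[0.0293,0.0153,-0.001],"delta_rot":[0,0,0],"grip":0},{"xyz":[0.0365,0.0214,-0.001],"delta_rot":[0,0,0],"grip":0},{"xyz":[0.043,0.0284,-0.001],"delta_rot":[0,0,0],"grip":0},{"xyz":[0.049,0.0363,-0.001],"delta_rot":[0,0,0],"grip":0},{"xyz":[0.052,0.040,-0.001],"delta_rot":[0,0,0],"grip":0},{"xyz":[0.054,0.045,-0.001],"delta_rot":[0,0,0],"grip":0},{"xyz":[0.054,0.045,-0.001],"delta_rot":[0,0,0],"grip":0},{"xyz":[0.054,0.045,-0.001],"delta_rot":[0,0,0],"grip":0}]'
cat >> h.py <<'E'
def cmp(n,box):
    ref=cv2.imread(f'pics/{n}0.png')[:,:,::-1].copy();im=manip.capture(n)
    for k in('red','yel'):
        for i,l in((ref,'ref'),(im,'now')):
            b=blob(masks(i,box)[k]);print(n,k,l,b and (b[0].round(2).tolist(),b[1].tolist()))
    return im
E
python3 - <<'E'
from h import *
rows([[*tcp(a,0),.222] for a in [66-348,66-351,66-354,66-357,66-360]])
sc=cmp('scene',(240,160,345,250))
for d in (-12,-8,-4,0):
    a=np.radians(66-d);p=C+.085*np.array([np.cos(a),np.sin(a)]);print(d,pix('scene',[*p,.234]).round(2),pix('top',[*p,.262]).round(2))
cv2.imwrite('pics/s5.png',sc[160:250,250:350,::-1].repeat(5,0).repeat(5,1))
E
```

```text
time_s: 8.35
ee_pos: [0.5619, 0.0914, 0.2219]
orientation: [0.839, 0.544, 0.0, -0.0]
wrist_force: [0.8, -1.3, 1.4]
gripper_width: 0.0
yaw 65.97 tilt [ 0.001 -0.    -1.   ]
[0.0005, -0.0004, -0.0001]
[0.0027, 0.0041, -0.0001]
[0.0046, 0.0088, -0.0001]
[0.0062, 0.0137, -0.0001]
[0.0075, 0.0187, -0.0001]
scene red ref ([303.31, 208.12], [300, 198, 6, 23, 49])
scene red now ([310.08, 208.05], [308, 200, 5, 19, 38])
scene yel ref ([300.32, 208.17], [297, 198, 6, 24, 59])
scene yel now ([307.15, 209.0], [304, 201, 6, 19, 47])
-12 [306.97 208.44] [258.14 207.99]
-8 [304.98 209.09] [258.68 205.93]
-4 [302.91 209.65] [259.36 203.91]
0 [300.78 210.11] [260.18 201.94]
```

View pics/s5.png

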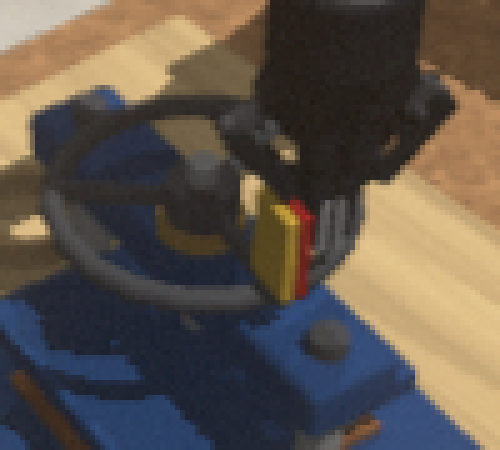

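The crop shows the finger against the red face with the handle about 13° short: the centroid is 6.8 px to the right of the reference. I'll push it 9° further.

```bash
python3 -m crank '[{"xyz":[0.0027,0.004,0],"delta_rot":[0,0,0],"grip":0},{"xyz":[0.0046,0.009,0],"delta_rot":[0,0,0],"grip":0},{"xyz":[0.006,0.0135,0],"delta_rot":[0,0,0],"grip":0},{"xyz":[0.006,0.0135,0],"delta_rot":[0,0,0],"grip":0},{"xyz":[0.006,0.0135,0],"delta_rot":[0,0,0],"grip":0}]'
python3 - <<'E'
from h import *
rows([[*tcp(a,0),.222] for a in [66-357,66-358.5,66-360,66-361]])
cmp('scene',(240,160,345,250));cmp('top',(230,170,350,260))
E
```

```text
time_s: 9.02
ee_pos: [0.577, 0.0909, 0.2222]
orientation: [0.839, 0.544, 0.0, 0.0]
wrist_force: [0.8, -0.4, 1.1]
gripper_width: 0.0001
yaw 65.95 tilt [ 0.001  0.001 -1.   ]
[0.0004, -0.0003, 0.0002]
[0.0011, 0.0022, 0.0002]
[0.0017, 0.0047, 0.0002]
[0.0021, 0.006, 0.0002]
scene red ref ([303.31, 208.12], [300, 198, 6, 23, 49])
scene red now ([304.46, 209.78], [303, 202, 4, 19, 41])
scene yel ref ([300.32, 208.17], [297, 198, 6, 24, 59])
scene yel now ([301.49, 211.36], [300, 203, 4, 19, 45])
top red ref ([259.72, 203.66], [254, 201, 12, 6, 32])
top red now None
top yel ref ([260.84, 200.81], [256, 198, 11, 7, 32])
top yel now ([285.0, 223.5], [284, 223, 3, 2, 4])
```

```bash
python3 -m crank '[{"xyz":[0.0005,0.001,0],"delta_rot":[0,0,0],"grip":0},{"xyz":[0.001,0.002,0],"delta_rot":[0,0,0],"grip":0},{"xyz":[0.001,0.002,0],"delta_rot":[0,0,0],"grip":0},{"xyz":[0.001,0.002,0],"delta_rot":[0,0,0],"grip":0},{"xyz":[0.001,-0.01,0],"delta_rot":[0,0,0],"grip":0},{"xyz":[0.001,-0.018,0],"delta_rot":[0,0,0],"grip":0},{"xyz":[0.001,-0.018,-0.05],"delta_rot":[0,0,0],"grip":0},{"xyz":[0.001,-0.018,-0.1],"delta_rot":[0,0,0],"grip":0},{"xyz":[0.001,-0.078,-0.12],"delta_rot":[0,0,0],"grip":0},{"xyz":[0.001,-0.138,-0.12],"delta_rot":[0,0,0],"grip":0},{"xyz":[0.001,-0.198,-0.12],"delta_rot":[0,0,0],"grip":0},{"xyz":[0.001,-0.228,-0.12],"delta_rot":[0,0,0],"grip":0},{"xyz":[0.001,-0.228,-0.12],"delta_rot":[0,0,0],"grip":0}]'
python3 - <<'E'
from h import *
sc=cmp('scene',(240,160,345,250));tp=cmp('top',(230,170,350,260))
r=lambda n:cv2.imread(f'pics/{n}0.png')[:,:,::-1]
f=lambda a,b:np.hstack([a[180:240,260:340],b[180:240,230:310]])
cv2.imwrite('pics/s6.png',np.vstack([f(r('scene'),r('top')),f(sc,tp)])[:,:,::-1].repeat(4,0).repeat(4,1))
E
```

```text
time_s: 10.75
ee_pos: [0.367, 0.1854, 0.3434]
orientation: [0.838, 0.546, 0.002, 0.0]
wrist_force: [-0.3, -1.0, 0.3]
gripper_width: -0.0
scene red ref ([303.31, 208.12], [300, 198, 6, 23, 49])
scene red now ([303.22, 207.84], [300, 198, 6, 23, 51])
scene yel ref ([300.32, 208.17], [297, 198, 6, 24, 59])
scene yel now ([300.26, 208.1], [297, 198, 6, 24, 61])
top red ref ([259.72, 203.66], [254, 201, 12, 6, 32])
top red now ([259.7, 203.7], [254, 201, 12, 6, 33])
top yel ref ([260.84, 200.81], [256, 198, 11, 7, 32])
top yel now ([261.09, 200.91], [256, 198, 11, 7, 32])
```

View pics/s6.png

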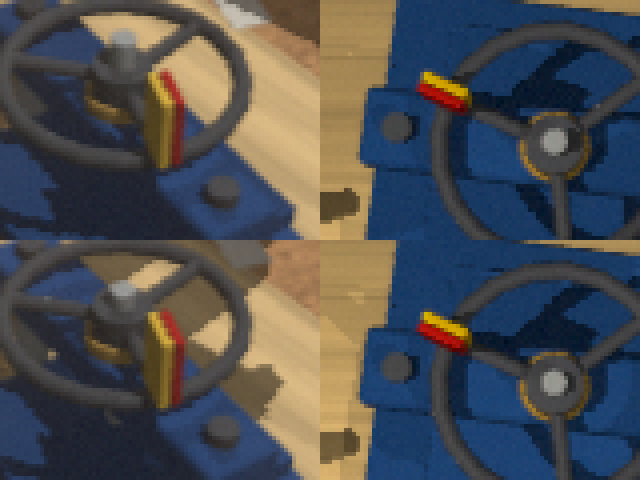

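The before (top row) and after (bottom row) crops show the handle at the same place, within about 0.1–0.3 px in both cameras. The robot is clear of everything, so I'm handing in.

```bash
python3 - <<'E'
from bench import manip
print(manip.sense()['wrist_force'].round(1), manip.close_job())
E
```

```text
the job is handed in; nothing more can be done
[-0.1  0.3 -0.1] None
```

I turned the hand wheel one full turn clockwise by pushing the handle's red face with the shut fingers. I then backed off, raised the tool clear and handed the job in at about 10.8 s.

- **Handle position:** after backing off, the red and yellow patches lay within about 0.3 px of their starting positions in both cameras. In the scene camera they were within 0.1 px sideways, or about 0.2° of wheel angle.
- **Forces:** the wrist force readings at the end of each move stayed under about 8 N. One vertical reading of about 7 N came at about 300°, and I did not trace its cause. I raised the fingertips 1 mm there and the next reading was 1.4 N. At the end the readings were near zero.
- **Not checked:** I did not measure the bystander objects again or the platen itself. The tool stayed above 0.22 m throughout, higher than any of the bystanders.

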